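Tap the mushroom stake home in the stake holder

ROBOT

A 6-joint arm with a two-finger parallel gripper is mounted at the origin on a cart in front of the work surface, level with it; the furniture and walls round the work are solid. World frame = base frame: x ahead of the robot, y to its left, z up, the work surface at z = 0. Lengths are in m, angles in rad, forces in N, time in s.
With the tool pointing down it reaches from about 0.35 to 0.975 m from the base axis. Payload 17.4 kg.
Tool frame: the origin (TCP) lies midway between the tips of the shut fingers; the grasp point (between the pads) lies 19 mm behind it (arm.hold_point_z is the distance from the TCP to the grasp point, in m); z points along the fingers, y is the line along which they close (so a half turn about z gives the same grasp; the last joint's range is limited). The gripper opens to 85 mm and grips with 20 to 120 N. Pads are 22 mm wide; open, the fingers measure 114 mm over their backs; the gripper's body (76 mm by 85 mm) begins 54 mm behind the grasp point. The pads swing forward as they close: fully open they stand 13 mm farther back than shut.
Start: joints at [-1.346, 0.116, 1.442, -0, 1.584, -0.038], TCP at [0.175, -0.652, 0.206] pointing down, gripper open.
Joint ranges: [-2.83, 2.83], [-0.83, 2.19], [0.07, 2.5], [-1.14, 4.28], [0.01, 3], [-2.97, 2.97]. Speed limits (rad/s): [1.89, 1.89, 2.22, 3.14, 3.14, 3.14].

INTERFACE

Orientations are given as a unit quaternion [x, y, z, w].
In Python, from plant import arm, imaging gives the robot as it stands. The module is installed in compiled form; this text tells all that it offers. Calls block until the motion is done:
- arm.move_ptp(position, orientation): joint-space move of the TCP to a pose.
- arm.movel(position, max_speed=0.15, rot=None, force_limit=None): straight line of the TCP; rot=None keeps the orientation; max_speed is the mean speed in m/s. With force_limit (N) it stops when the force on the tool has changed by that much, and returns True; else False.
- arm.set_joints(angles): joint-space move.
- arm.command_gripper(opening, strength=None): opening from 0.0 (shut) to 1.0 (fully open); strength is the grip in N (None keeps the last); returns when the fingers have stopped.
- arm.hold(seconds).
- arm.solve_ik(position, orientation): joint angles nearest the present ones, or None.
- imaging.grab_frame(name): name is "scene" or "top" or "wrist"; returns a dict with "pixels" (384x512x3 uint8, blue, green, red), "z_map" (384x512 float32, m along the optical axis (not along the pixel's ray), 0 where there is no reading), "intrinsics" (3x3 intrinsics, pixels), "R" (3x3) and "t" (3): a world point X has camera coordinates R X + t; the wrist camera has in their place "T_tool_cam" (4x4, takes a point from camera to tool coordinates, whose origin is the TCP and whose axes are the flange's). Camera axes: x right, y down, z forward; pixel columns grow to the right and rows downward; lengths in m; the calibration is good to about 2 mm. A picture is of the moment at which its call begins: read the wrist's pose just before it.
A pose or a line that the arm cannot do raises arm.Unreachable and nothing moves.
- arm.hand_in(): hands the job in; it is judged then, once.
Readings, each from a call of its own:
- arm.get_time(): time.
- arm.get_q(): joint angles.
- arm.get_qvel(): joint speeds.
- arm.get_effort(): joint torques, N m.
- arm.get_tcp_pos(): TCP position.
- arm.get_tcp_rot(): TCP orientation.
- arm.get_ft_force(): force on the tool from outside, world axes, zero at the start.
- arm.get_ft_torque(): the same for the moment, N m.
- arm.get_opening(): opening from 0.0 (shut) to 1.0 (fully open).
- arm.get_gripper_force(): force on a finger pad.
Only numpy, scipy, OpenCV 4.12 (cv2) and the standard library are available. Lean on these libraries where they do the work, as an engineer would, in place of code of your own. Each camera call takes 0.05 s, during which the arm holds its last target. There are 200 camera calls.

TASK

Set up the mushroom stake, the steel one with the wide round domed head, for work. Lift it out of the wooden block, lower its square tapered shank into the leaning socket of the stake holder until the taper carries it, and let go, so that it stands there by itself with its collar still off the holder; then, with the gripper closed and without gripping it again, tap its dome down along the socket's axis, firmly but not hard, until the collar sits on the holder and the taper holds it. Leave the other two stakes in the block.

Things in the scene. Friction and masses are not known exactly. Their poses are not given: they have to be found in the camera images.
- mushroom: mushroom stake: bright steel bench stake, 106 mm tall, about 0.4 kg, at the start upright in any one of the wooden block's three holes, its shank square to the block. Origin at the centre of the shank's foot, z up along the stake. Shank: square, tapered, 50 mm long, 12 mm wide at the foot, 17.2 mm at the top, its faces square to x and y. Told by its head: round, 44 mm across, domed
- mushroom_collar (a point): centre of the underside of the mushroom stake's collar, 50 mm above the shank's foot. The collar is round, 28 mm across, 6 mm thick; its underside is the seat. Above it comes a neck about 17 mm across, up to the head at 77 mm above the foot
- mushroom_top (a point): highest point, in the centre, of the mushroom stake's shallow dome, 106 mm above the shank's foot. The head's rim is a cylinder 44 mm across from 85 to 101 mm above the foot: grip it there
- ball_stake: stake with the same shank and collar and a ball head 26 mm across, 100 mm tall, in another hole of the wooden block. Origin at the shank's foot. To be left alone
- flat_stake: stake with the same shank and collar and a flat square head 34 mm wide, 100 mm tall, in another hole of the wooden block. Origin at the shank's foot. To be left alone
- stake_block: fixed dark hardwood block that keeps the stakes, 72 x 204 x 58 mm, long side along its y. Origin in the centre of its underside. Three square through holes, 19.5 mm wide, at y = -66, 0 and +66 mm. Each stake hangs in its hole by the collar, which rests on the block's top, so its foot is 8 mm above the bench
- holder: stake holder: fixed dark cast-steel boss 60 mm square with rounded corners on a 112 mm square flange 12 mm thick with four bolts. Origin in the centre of the flange's underside, on the bench. The boss leans 0.30 rad (17 degrees) towards the holder's -x side, which is the side of the robot; its flat top, 70 mm above the bench in its centre, leans with it
- socket: socket in the holder's top. Origin in the centre of its mouth, z out along its axis, x and y square to its sides. Square, 16.2 mm wide at the mouth, narrowing with the shank's taper, deeper than the shank. Let down gently at any quarter turn, the stake is caught with its collar 5 to 9 mm off. Driving it on takes a force rising to 9 to 18 N; there the collar stops it hard. It stays as driven
Mind the look-alikes: they are no part of the job. What is shaped like the mushroom but pink or red is not meant.

How it is judged:
By the outcome, as a careful person would: the job done as asked, in the order asked, and still so for the second after the job is handed in, with the robot touching nothing.
It also fails if it takes over 42 s, if anything falls off the work surface, if the arm or the gripper's body presses on something with over 40 N, if the wrist force passes 120 N, or if a joint passes its speed limit or range.

## Working session

There is one attempt and no reset: what is moved stays moved. The work goes in short steps, each a Python script; the robot and the scene stay as the last script left them, time stands still between calls to the robot, and variables do not carry over. Pictures are saved under pics/ and viewed, at most 10 in all, crops included, and the job is handed in when it is done.

```bash
mkdir -p pics; python3 - <<'E'
from plant import arm, imaging
import cv2, numpy as np, pickle
print(arm.get_time(), arm.hold_point_z, arm.get_tcp_rot())
F={}
for n in ("scene","top"):
    f=imaging.grab_frame(n); F[n]=f
    cv2.imwrite(f"pics/{n}0.png",f["pixels"])
    print(n,f["intrinsics"].tolist(),np.round(-f["R"].T@f["t"],3),np.round(f["R"],3).tolist())
pickle.dump(F,open("f0.pkl","wb"))
im=np.hstack([F["scene"]["pixels"],F["top"]["pixels"]])
cv2.imwrite("pics/both.png",cv2.resize(im,(800,300),interpolation=cv2.INTER_AREA))
E
```

```text
0.0 0.0187 [ 9.91380097e-01  1.31015800e-01 -4.29624766e-05 -6.00822936e-04]
scene [[467.66727897490284, 0.0, 256.24610396763705], [0.0, 467.66727897490284, 187.96704907172253], [0.0, 0.0, 1.0]] [0.227 0.459 0.671] [[-0.893, -0.45, 0.015], [-0.311, 0.591, -0.744], [0.326, -0.669, -0.668]]
top [[429.60356811663013, 0.0, 258.3402522663352], [0.0, 429.60356811663013, 188.78058583580116], [0.0, 0.0, 1.0]] [ 0.408 -0.103  0.924] [[-0.007, -1.0, -0.028], [-0.995, 0.01, -0.1], [0.1, 0.027, -0.995]]
```

View pics/scene0.png

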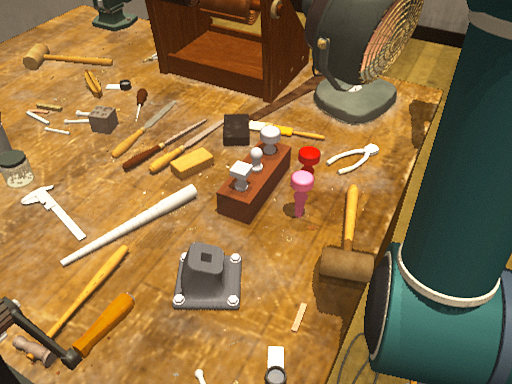

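View pics/top0.png

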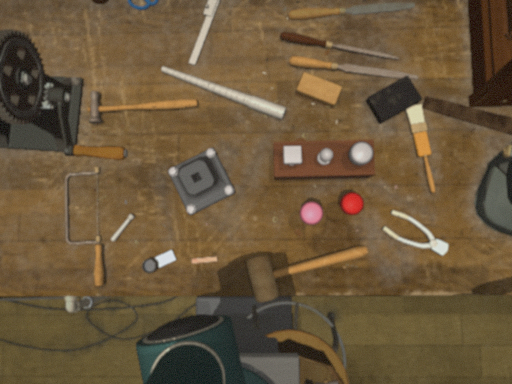

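The stakes in the block are flat at scene (240,172) / top (292,155), ball at (256,157) / (325,156), and steel mushroom at (270,135) / (361,152). The look-alikes are pink at (302,181) / (312,213) and red at (309,157) / (352,203), and both stand outside the block. I choose the steel dome at top (361,152). The holder is at top (200,180), with its socket near (197,177).

```bash
cat > h.py <<'E'
import numpy as np, cv2, pickle
def ray(f,uv):
    K=f["intrinsics"]; R=f["R"]; t=f["t"]
    d=R.T@np.linalg.inv(K)@np.array([uv[0],uv[1],1.]); return -R.T@t,d
def onz(f,uv,z):
    c,d=ray(f,uv); return c+d*(z-c[2])/d[2]
def onplane(f,uv,p,n):
    c,d=ray(f,uv); return c+d*((p-c)@n)/(d@n)
def cloud(f):
    K=f["intrinsics"]; Z=f["z_map"]; v,u=np.mgrid[0:384,0:512]
    P=np.stack([(u-K[0,2])/K[0,0]*Z,(v-K[1,2])/K[1,1]*Z,Z],-1)
    P=(P-f["t"])@f["R"]; P[Z==0]=np.nan; return P
E
python3 - <<'E'
from h import *
F=pickle.load(open("f0.pkl","rb"))
t=F["top"];s=F["scene"]
for n,f,px in (("top",t,[(361,152),(292,155),(325,156),(312,213),(352,203),(200,240)]),("scene",s,[(270,131),(240,168),(302,178),(310,154)])):
    P=cloud(f)
    for u,v in px: print(n,(u,v),np.round(np.nanmedian(P[v-1:v+2,u-1:u+2].reshape(-1,3),0),4))
# boss top plane from depth
for n,f,box in (("top",t,(170,235,145,215)),("scene",s,(170,245,235,310))):
    P=cloud(f)[box[2]:box[3],box[0]:box[1]].reshape(-1,3)
    Q=P[(P[:,2]>.058)&(P[:,2]<.085)]
    for _ in range(5):
        c=np.median(Q,0); 
        A=np.c_[Q[:,:2],np.ones(len(Q))]; k=np.linalg.lstsq(A,Q[:,2],rcond=None)[0]
        r=abs(Q[:,2]-A@k); Q=Q[r<max(.003,2*np.median(r))]
    nn=np.array([-k[0],-k[1],1]);nn/=np.linalg.norm(nn)
    print(n,len(Q),"normal",nn.round(3),"tilt",np.arccos(nn[2]),"az",np.degrees(np.arctan2(nn[1],nn[0])),Q.mean(0).round(4))
a=cv2.resize(t["pixels"][140:220,160:240],(400,400),interpolation=cv2.INTER_CUBIC)
b=cv2.resize(t["pixels"][115:225,270:380],(400,400),interpolation=cv2.INTER_CUBIC)
c=cv2.resize(s["pixels"][230:320,165:255],(400,400),interpolation=cv2.INTER_CUBIC)
d=cv2.resize(s["pixels"][115:225,215:325],(400,400),interpolation=cv2.INTER_CUBIC)
cv2.imwrite("pics/crop.png",cv2.resize(np.vstack([np.hstack([a,b]),np.hstack([c,d])]),(600,600),interpolation=cv2.INTER_AREA))
E
```

```text
top (361, 152) [ 0.5577 -0.2768  0.1131]
top (292, 155) [ 0.5544 -0.1459  0.1068]
top (325, 156) [ 0.5521 -0.2092  0.1054]
top (312, 213) [ 0.443  -0.1822  0.1053]
top (352, 203) [ 0.4613 -0.2583  0.1052]
top (200, 240) [ 0.3915  0.0484 -0.0004]
scene (270, 131) [ 0.5538 -0.2697  0.113 ]
scene (240, 168) [ 0.5544 -0.1409  0.1081]
scene (302, 178) [ 0.4405 -0.1739  0.1041]
scene (310, 154) [ 0.4548 -0.2491  0.1044]
top 671 normal [-0.248 -0.123  0.961] tilt 0.28049763144886947 az -153.54519248356883 [0.5187 0.0453 0.0689]
scene 828 normal [-0.255 -0.113  0.96 ] tilt 0.2830657320507523 az -156.13292990272225 [0.5158 0.0472 0.0692]
```

View pics/crop.png

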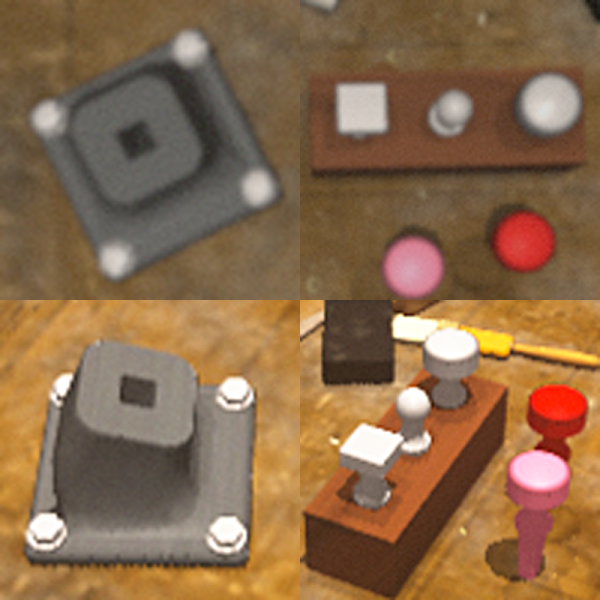

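The crop confirms the choice: the steel dome stands in the end hole of the block, its top measures 113 mm high against an expected 114, and the pink and red look-alikes are outside. The socket mouth shows clearly in both views.

```bash
python3 - <<'E'
from h import *
F=pickle.load(open("f0.pkl","rb"))
t=F["top"];s=F["scene"]
def blob(f,box,test):
    x0,x1,y0,y1=box; c=f["pixels"][y0:y1,x0:x1]; m=test(c).astype(np.uint8)
    k,l,st,ce=cv2.connectedComponentsWithStats(m,connectivity=4); i=1+np.argmax(st[1:,4])
    mm=(l==i).astype(np.uint8); ct=max(cv2.findContours(mm,0,2)[0],key=cv2.contourArea)
    return ce[i]+[x0,y0],st[i,4],cv2.minAreaRect(ct),ct.reshape(-1,2)+[x0,y0]
gray=lambda c:(c.max(2).astype(int)-c.min(2)<40)&(c.min(2)>95)
# bolts in top
b=[]
for u,v in ((210,153),(229,190),(191,210),(172,171)):
    ce,a,_,_=blob(t,(u-6,u+7,v-6,v+7),lambda c:c.min(2)>125); b.append(onz(t,ce,.018)); 
b=np.array(b); e=[b[0]-b[2],b[1]-b[3]]
print("bolts",b.round(4).tolist(),"centre",b.mean(0).round(4),"sides",[np.linalg.norm(b[i]-b[i-1]).round(4) for i in range(4)])
d=b[0]-b[1]+b[3]-b[2]; d2=b[0]-b[3]+b[1]-b[2]
print("yaw cand",np.degrees(np.arctan2(d[1],d[0])),np.degrees(np.arctan2(d2[1],d2[0])))
ang=[]
# socket mouth
for n,f,(u,v) in (("top",t,(196,177)),("scene",s,(206,257))):
    g=cv2.cvtColor(f["pixels"],cv2.COLOR_BGR2GRAY); 
    w=g[v-9:v+10,u-9:u+10].astype(float); bg=np.median(w); dk=w.min()
    ce,a,_,_=blob(f,(u-9,u+10,v-9,v+10),lambda c:cv2.cvtColor(c,cv2.COLOR_BGR2GRAY)<(bg+dk)/2)
    print(n,"socket",ce,a,bg,dk,onz(f,ce,.07).round(4))
# heads
for n,f,(u,v) in (("top",t,(361,152)),("scene",s,(270,133))):
    ce,a,mr,ct=blob(f,(u-16,u+17,v-16,v+17),gray)
    print(n,"head",ce,a,mr,onz(f,ce,.110).round(4),onz(f,ce,.101).round(4))
# block yaw from cloud
for n,f in (("top",t),("scene",s)):
    P=cloud(f).reshape(-1,3); Q=P[(abs(P[:,2]-.058)<.004)&(abs(P[:,0]-.55)<.07)&(abs(P[:,1]+.21)<.15)]
    r=cv2.minAreaRect((Q[:,:2]*1000).astype(np.float32)); print(n,"block",r,len(Q))
E
```

```text
bolts [[0.5782, 0.0249, 0.018], [0.4978, -0.014, 0.018], [0.4579, 0.0655, 0.018], [0.5388, 0.1052, 0.018]] centre [0.5182 0.0454 0.018 ] sides [np.float64(0.0894), np.float64(0.0894), np.float64(0.0889), np.float64(0.0901)]
yaw cand 25.99215599721338 -63.60008355337444
top socket [195.68852459 176.96721311] 61 99.0 40.0 [0.5188 0.0463 0.07  ]
scene socket [205.5625 256.925 ] 80 139.0 45.0 [0.5174 0.0476 0.07  ]
top head [361.43076923 152.46153846] 390 ((16.5, 16.5), (21.0, 21.0), 90.0) [ 0.5574 -0.278   0.11  ] [ 0.559 -0.28   0.101]
scene head [267.83060109 132.48087432] 366 ((11.527029037475586, 16.16216278076172), (29.188024520874023, 18.674453735351562), 17.10272979736328) [ 0.5568 -0.2681  0.11  ] [ 0.5621 -0.2798  0.101 ]
top block ((557.9895629882812, -213.0784912109375), (72.8667221069336, 204.2571563720703), 0.6074849963188171) 2537
scene block ((555.3900146484375, -212.046142578125), (74.66736602783203, 208.71844482421875), 0.7867209911346436) 1554
```

```bash
python3 - <<'E'
from h import *
from plant import arm
F=pickle.load(open("f0.pkl","rb"))
P=np.vstack([cloud(F[n]).reshape(-1,3) for n in F]); P=P[~np.isnan(P[:,0])&(P[:,2]>.12)]
r=np.hypot(P[:,0],P[:,1]); az=np.degrees(np.arctan2(P[:,1],P[:,0]))
for a in range(-90,40,10):
    m=(az>=a)&(az<a+10)&(r>.25)
    if m.sum()>3: print(a,m.sum(),"rmin",np.percentile(r[m],1).round(3),"zmax near",P[m&(r<.9),2].max() if (m&(r<.9)).any() else None)
import scipy.spatial.transform as T
def rot(psi,tilt_az=None,tilt=0):
    R=T.Rotation.from_euler('z',psi)*T.Rotation.from_euler('x',np.pi)
    return R
for p,psi in (((.558,-.279,.30),90.7),((.558,-.279,.08),90.7)):
    print(arm.solve_ik(np.array(p),rot(np.radians(psi)).as_quat()))
yaw=np.radians(26.2)
Rs=T.Rotation.from_euler('z',yaw)*T.Rotation.from_euler('y',-.30); a=Rs.as_matrix()[:,2]; print(a)
m=np.array([.518,.0465,.07])
for q in (0,90,-90,180):
    Rt=Rs*T.Rotation.from_euler('z',np.radians(q))*T.Rotation.from_euler('x',np.pi)
    print(q,arm.solve_ik(m+a*.024,Rt.as_quat()),arm.solve_ik(m+a*.15,Rt.as_quat()))
E
```

```text
-70 677 rmin 0.765 zmax near 0.2848982847196489
-60 2022 rmin 0.682 zmax near 0.31258372881823954
-50 5932 rmin 0.683 zmax near 0.3111327149436792
-40 3574 rmin 0.837 zmax near 0.2842961210715895
-30 838 rmin 1.024 zmax near None
-10 197 rmin 0.25 zmax near 0.19685710739714346
0 474 rmin 0.25 zmax near 0.19553957703291258
10 695 rmin 0.25 zmax near 0.19803805530303825
20 6591 rmin 0.251 zmax near 0.3014638492257895
30 244 rmin 0.25 zmax near 0.18152250768365238
[-0.50453336 -0.00441943  1.41675134  0.          1.72926074 -0.51675066]
[-0.50453336  0.06758376  1.70057511  0.          1.37343379 -0.51675066]
[-0.26515798 -0.1304739   0.95533649]
0 [-0.05422989 -0.39038479  2.10430624  0.15784485  1.16872269  1.01635139] [-0.10041581 -0.52669888  2.0005183   0.15903304  1.41307921  1.00822544]
90 [-0.05422989 -0.39038479  2.10430624  0.15784485  1.16872269 -0.55444494] [-0.10041581 -0.52669888  2.0005183   0.15903304  1.41307921 -0.56257089]
-90 [-0.05422989 -0.39038479  2.10430624  0.15784485  1.16872269  2.58714771] [-0.10041581 -0.52669888  2.0005183   0.15903304  1.41307921  2.57902177]
180 [-0.05422989 -0.39038479  2.10430624  0.15784485  1.16872269 -2.12524127] [-0.10041581 -0.52669888  2.0005183   0.15903304  1.41307921 -2.13336721]
```

```bash
cat >> h.py <<'E'
from scipy.spatial.transform import Rotation as Ro
yaw=np.radians(26.2)
Rs=Ro.from_euler('z',yaw)*Ro.from_euler('y',-.30); ax=Rs.as_matrix()[:,2]
m0=np.array([.518,.0465,.07])
Rt=Rs*Ro.from_euler('z',np.pi/2)*Ro.from_euler('x',np.pi)      # tool pose at the socket
Rg=Ro.from_euler('z',np.radians(90.7))*Ro.from_euler('x',np.pi) # tool pose at the block
def wrist():
    from plant import arm,imaging
    p=np.array(arm.get_tcp_pos()); R=Ro.from_quat(arm.get_tcp_rot()).as_matrix()
    f=dict(imaging.grab_frame("wrist")); T=f["T_tool_cam"]
    Rwc=R@T[:3,:3]; c=R@T[:3,3]+p
    f["R"]=Rwc.T; f["t"]=-Rwc.T@c; return f
E
python3 - <<'E'
from h import *
from plant import arm
f=wrist(); T=f["T_tool_cam"]; print(T.round(4).tolist(),f["intrinsics"].tolist())
R=Ro.from_quat(arm.get_tcp_rot())
arm.move_ptp([.13,-.47,.36],R.as_quat()); print(arm.get_time())
p=m0+ax*.17
arm.move_ptp(p,Rt.as_quat()); print(arm.get_time())
f=wrist(); pickle.dump(f,open("w1.pkl","wb"))
q=f["R"]@m0+f["t"]; print("exp px",(f["intrinsics"]@q/q[2])[:2],q)
cv2.imwrite("pics/w1.png",f["pixels"])
E
```

```text
[[0.0002, -0.9454, -0.326, 0.0837], [1.0, 0.0, 0.0006, -0.0005], [-0.0006, -0.326, 0.9454, -0.1679], [0.0, 0.0, 0.0, 1.0]] [[326.5847938047889, 0.0, 250.54687201245346], [0.0, 326.5847938047889, 189.56473915687704], [0.0, 0.0, 1.0]]
1.1083
3.275
exp px [250.87486522 160.47338304] [ 0.00034843 -0.03090429  0.34693715]
```

View pics/w1.png

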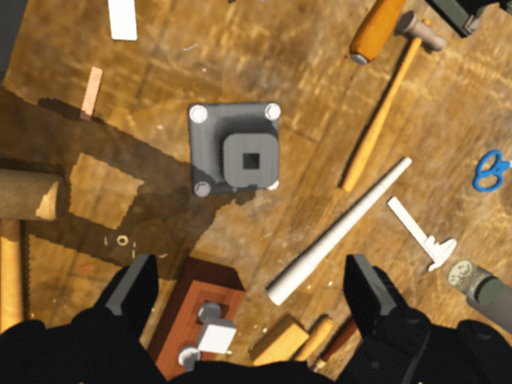

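The wrist view shows the socket mouth at (251,160), where it was predicted at (250.9,160.5), and its sides are square to the image, so the yaw holds. Next I measure it finely and look at the mushroom.

```bash
python3 - <<'E'
from h import *
from plant import arm
f=pickle.load(open("w1.pkl","rb"))
u,v=251,160
g=cv2.cvtColor(f["pixels"],cv2.COLOR_BGR2GRAY)[v-18:v+19,u-18:u+19]
x=(g<(np.median(g)+g.min())/2).astype(np.uint8)
k,l,st,ce=cv2.connectedComponentsWithStats(x,connectivity=4); i=l[18,18]
c=ce[i]+[u-18,v-18]; print("socket px",c,st[i],onplane(f,c,m0,ax).round(4))
P=cloud(f)[130:190,222:280].reshape(-1,3); Q=P[P[:,2]>.055]; Q=Q[abs((Q-m0)@ax)<.006]
print("plane offset along axis",np.median((Q-m0)@ax)); n=np.linalg.svd(Q-Q.mean(0))[2][2]; print("normal",n*np.sign(n[2]),ax,len(Q))
h=np.array([.558,-.279,.25])
arm.move_ptp(h,Rg.as_quat()); print(arm.get_time())
f=wrist(); pickle.dump(f,open("w2.pkl","wb")); cv2.imwrite("pics/w2.png",f["pixels"])
q=f["R"]@np.array([.558,-.279,.101])+f["t"]; print("exp px",(f["intrinsics"]@q/q[2])[:2],q)
E
```

```text
socket px [250.69758065 160.70967742] [ 10  11  17  16 248] [0.518  0.0462 0.0699]
plane offset along axis 0.0001067488261481627
normal [-0.26600155 -0.12434039  0.95591979] [-0.26515798 -0.1304739   0.95533649] 2756
4.5167
exp px [250.87597595 166.78528059] [ 0.00033033 -0.02286417  0.32779928]
```

View pics/w2.png

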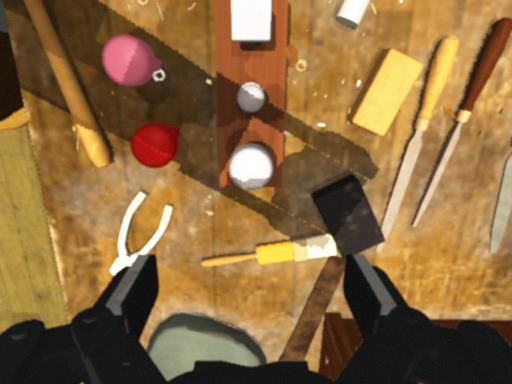

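Wrist view: the mushroom's dome is at (251,166), in the hole nearest the gripper, with the ball above it at (251,97). It matches the prediction, so I refine it and grip.

```bash
python3 - <<'E'
from h import *
from plant import arm
f=pickle.load(open("w2.pkl","rb"))
c=f["pixels"][138:194,223:279].astype(int); m=((c.max(2)-c.min(2)<40)&(c.min(2)>80)).astype(np.uint8)
k,l,st,ce=cv2.connectedComponentsWithStats(m); i=1+np.argmax(st[1:,4]); 
ct=max(cv2.findContours((l==i).astype(np.uint8),0,2)[0],key=cv2.contourArea); (cx,cy),r=cv2.minEnclosingCircle(ct)
print(st[i],cx+223,cy+138,r, onz(f,(cx+223,cy+138),.107).round(4), onz(f,ce[i]+[223,138],.107).round(4), "expected r",22*326.6/325)
P=cloud(f)[130:200,215:290].reshape(-1,3); Q=P[(P[:,2]>.1)]; print("cloud head",((Q.min(0)+Q.max(0))/2).round(4),Q.max(0)-Q.min(0))
Q=P[abs(P[:,2]-.058)<.003]
x,y=.5577,-.2787
arm.command_gripper(.75,60)
arm.movel([x,y,.078],max_speed=.12,rot=Rg.as_quat(),force_limit=15)
print(arm.get_tcp_pos(),arm.get_time())
E
```

```text
[   6    6   44   45 1593] 250.14104461669922 166.28247451782227 22.86795997619629 [ 0.5572 -0.2769  0.107 ] [ 0.5574 -0.277   0.107 ] expected r 22.108307692307694
cloud head [ 0.5572 -0.2782  0.1081] [0.04339966 0.04393668 0.01580477]
[ 0.55801583 -0.27889321  0.07882107] 6.5
```

```bash
python3 - <<'E'
from h import *
from plant import arm
arm.command_gripper(0.0,60)
print("open",arm.get_opening(),arm.get_gripper_force(),arm.get_ft_force())
p=np.array(arm.get_tcp_pos())
arm.movel([p[0],p[1],.165],max_speed=.12)
print(arm.get_opening(),arm.get_gripper_force(),arm.get_ft_force(),arm.get_ft_torque(),arm.get_time())
f=wrist(); cv2.imwrite("pics/w3.png",f["pixels"])
pre=m0+ax*(.074+.015)   # foot .015 above? checked below
# safe height above socket: TCP is ~.071 above foot
arm.move_ptp(m0+ax*(.071+.03),Rt.as_quat())
print(arm.get_tcp_pos(),arm.get_time(),arm.get_opening())
from plant import imaging
F={n:imaging.grab_frame(n) for n in("scene","top")}; pickle.dump(F,open("f1.pkl","wb"))
a=cv2.resize(F["scene"]["pixels"][140:320,120:300],(400,400),interpolation=cv2.INTER_CUBIC)
b=cv2.resize(f["pixels"],(400,300)); b=cv2.copyMakeBorder(b,0,100,0,0,cv2.BORDER_CONSTANT)
cv2.imwrite("pics/c2.png",np.hstack([a,b]))
E
```

```text
open 0.46466926014714516 59.31872816872783 [-2.83954647  0.5378309   8.63485166]
0.4594122585560842 60.88002818520181 [-0.66920462  0.36604676 -3.53969621] [-0.00522431 -0.03520171  0.00882441] 7.7333
[0.49165133 0.03266475 0.16663202] 8.9917 0.4572314503329394
```

View pics/c2.png

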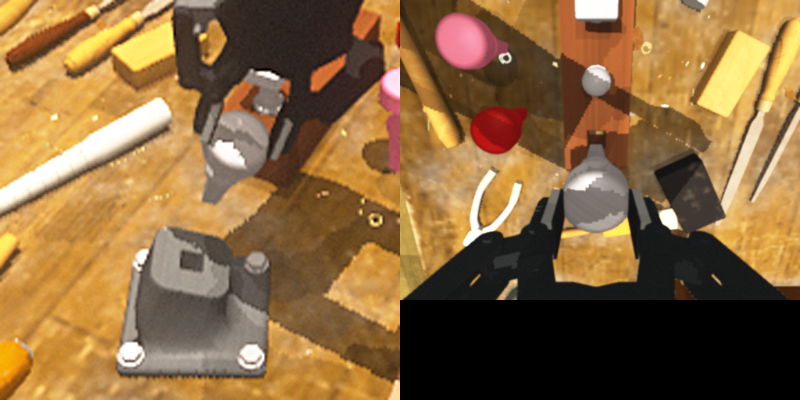

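```bash
python3 - <<'E'
from h import *
from plant import arm
F=pickle.load(open("f1.pkl","rb")); p=np.array(arm.get_tcp_pos()); z=-Ro.from_quat(arm.get_tcp_rot()).as_matrix()[:,2]
print(z,ax,(p-m0)@ax)
for n,f in F.items():
    im=f["pixels"].copy(); 
    for L in (-.071,-.021,.014,.035):
        q=f["R"]@(p+z*L)+f["t"]; u=(f["intrinsics"]@q/q[2])[:2]; print(n,L,u.round(1))
        im=cv2.circle(im,tuple(int(round(k)) for k in u),1,(0,0,255) if L<0 else (0,255,0),-1)
    q=f["R"]@m0+f["t"]; c=(f["intrinsics"]@q/q[2])[:2].astype(int)
    F[n]=cv2.resize(im[c[1]-60:c[1]+30,c[0]-35:c[0]+55] if n=="scene" else im[c[1]-45:c[1]+45,c[0]-45:c[0]+45],(400,400),interpolation=cv2.INTER_CUBIC)
cv2.imwrite("pics/c3.png",np.hstack(list(F.values())))
E
```

```text
[-0.26475462 -0.12987741  0.95552962] [-0.26515798 -0.1304739   0.95533649] 0.10095206509494872
scene -0.071 [210.1 244.5]
scene -0.021 [218.1 224.1]
scene 0.014 [224.1 208.7]
scene 0.035 [227.9 199. ]
top -0.071 [195.4 179.3]
top -0.021 [194.4 183.3]
top 0.014 [193.6 186.3]
top 0.035 [193.  188.3]
```

View pics/c3.png

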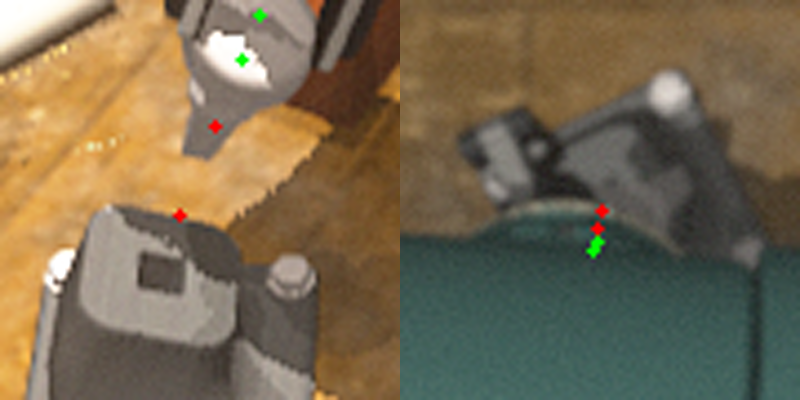

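```bash
python3 - <<'E'
from h import *
from plant import arm
f=wrist(); pickle.dump(f,open("w4.pkl","wb"))
w3=cv2.imread("pics/w3.png")
g=lambda i:cv2.resize(i[150:320,165:335],(400,400),interpolation=cv2.INTER_CUBIC)
F=pickle.load(open("f1.pkl","rb"))["scene"]
z=cv2.resize(F["pixels"][190:260,180:260],(400,350),interpolation=cv2.INTER_CUBIC)
cv2.imwrite("pics/c4.png",np.vstack([np.hstack([g(w3),g(f["pixels"])])]))
R=Ro.from_quat(arm.get_tcp_rot()).as_matrix(); p=np.array(arm.get_tcp_pos())
T=f["T_tool_cam"]
for L in (-.035,-.014,.021,.071):
    q=f["R"]@(p+R[:,2]*L)+f["t"]; u=(f["intrinsics"]@q/q[2])[:2]; print(L,u.round(1),((u-[165,150])*400/170).round())
for n,f in (("wrist",f),("scene",F)):
    P=(cloud(f).reshape(-1,3)-p)@R   # tool coords
    for lo,hi in ((-.045,-.03),(-.03,-.01),(-.01,.005),(.005,.02),(.02,.035),(.035,.05),(.05,.065),(.065,.08)):
        Q=P[(P[:,2]>lo)&(P[:,2]<hi)&(np.hypot(P[:,0],P[:,1])<.045)]
        if len(Q)>5: print(n,lo,len(Q),np.median(Q,0).round(4),np.percentile(Q,5,0).round(3)[:2],np.percentile(Q,95,0).round(3)[:2])
E
```

```text
-0.035 [250.6 267.3] [201. 276.]
-0.014 [250.6 245.5] [201. 225.]
0.021 [250.7 218.5] [202. 161.]
0.071 [250.7 192.1] [202.  99.]
wrist -0.045 5254 [-0.0015 -0.0003 -0.0346] [-0.017 -0.023] [0.011 0.023]
wrist -0.03 2175 [ 0.0126  0.0007 -0.0267] [ 0.005 -0.017] [0.019 0.018]
wrist -0.01 12 [ 0.0144 -0.0017 -0.0087] [ 0.012 -0.012] [0.015 0.007]
scene -0.045 493 [ 0.001  -0.0017 -0.0348] [-0.016 -0.027] [0.012 0.028]
scene -0.03 349 [ 0.013   0.0017 -0.0249] [ 0.005 -0.018] [0.019 0.018]
scene -0.01 23 [ 0.014   0.0021 -0.0088] [ 0.006 -0.015] [0.016 0.017]
scene 0.005 58 [-0.0056  0.0017  0.0167] [-0.012 -0.009] [-0.003  0.011]
scene 0.02 17 [-0.0109 -0.0004  0.0274] [-0.014 -0.009] [-0.003  0.006]
scene 0.035 38 [-0.0179 -0.0004  0.0419] [-0.025 -0.008] [-0.015  0.005]
scene 0.05 32 [-0.0238 -0.0018  0.0571] [-0.031 -0.008] [-0.022  0.004]
```

View pics/c4.png

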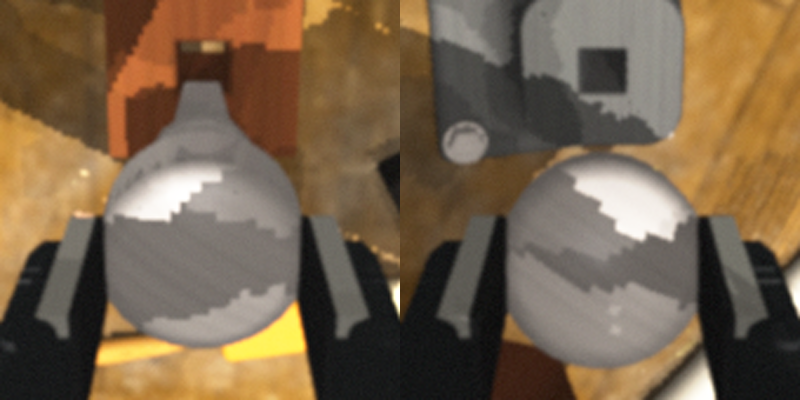

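The grip pivoted during the transfer: the stake now leans about 24° in the hand, with its foot toward −tool x. I'll check whether the block's other stakes were touched, and measure the stake's real axis.

```bash
python3 - <<'E'
from h import *
from plant import arm
F0=pickle.load(open("f0.pkl","rb")); F1=pickle.load(open("f1.pkl","rb"))
for n,pts in (("top",((325,156),(292,155),(312,213),(352,203))),("scene",((256,155),(240,168),(302,178),(310,154)))):
    for u,v in pts:
        a=F0[n]["pixels"][v-10:v+11,u-10:u+11].astype(int); b=F1[n]["pixels"][v-10:v+11,u-10:u+11].astype(int)
        P0=cloud(F0[n])[v-10:v+11,u-10:u+11].reshape(-1,3);P1=cloud(F1[n])[v-10:v+11,u-10:u+11].reshape(-1,3)
        h0=P0[P0[:,2]>.09];h1=P1[(P1[:,2]>.09)&(P1[:,2]<.12)]
        print(n,(u,v),"pix diff",abs(a-b).mean().round(1),len(h0),h0.mean(0).round(4),len(h1),h1.mean(0).round(4) if len(h1) else "")
# stake axis in tool coords from scene: shank + neck points
R=Ro.from_quat(arm.get_tcp_rot()).as_matrix(); p=np.array(arm.get_tcp_pos())
f=F1["scene"]; P=(cloud(f)-p)@R
m=(np.abs(P[...,1])<.03)&(P[...,0]>-.05)&(P[...,0]<.04)&(P[...,2]>-.045)&(P[...,2]<.08)
v,u=np.where(m); print("box",u.min(),u.max(),v.min(),v.max())
# dome-top tilt: fit sphere-free: rim top plane. print per-row extents of lower part
for r in range(v.max(),v.min(),-2):
    c=np.where(m[r])[0]
    if len(c): print(r,c.min(),c.max(),np.median(P[r,c],0).round(4))
E
```

```text
top (325, 156) pix diff 8.8 142 [ 0.5563 -0.2117  0.1027] 141 [ 0.5564 -0.2104  0.1026]
top (292, 155) pix diff 11.3 323 [ 0.5556 -0.1468  0.1069] 320 [ 0.5556 -0.1451  0.1069]
top (312, 213) pix diff 6.9 386 [ 0.4437 -0.1817  0.1029] 386 [ 0.4436 -0.1816  0.1029]
top (352, 203) pix diff 5.5 397 [ 0.4615 -0.2588  0.1027] 399 [ 0.4616 -0.2588  0.1026]
scene (256, 155) pix diff 103.7 140 [ 0.5521 -0.2015  0.1014] 0 
scene (240, 168) pix diff 120.4 305 [ 0.5531 -0.1409  0.105 ] 99 [ 0.5507 -0.1296  0.101 ]
scene (302, 178) pix diff 14.0 349 [ 0.4403 -0.1744  0.1013] 348 [ 0.4403 -0.1741  0.1012]
scene (310, 154) pix diff 7.9 306 [ 0.4567 -0.2522  0.1009] 308 [ 0.4565 -0.2522  0.101 ]
box 208 249 189 231
231 216 217 [-0.0277 -0.0073  0.0664]
229 211 218 [-0.0241 -0.002   0.0584]
227 211 220 [-0.0223 -0.0022  0.052 ]
225 212 221 [-0.0171 -0.0015  0.0412]
223 212 223 [-0.0094 -0.0003  0.0285]
221 213 227 [-0.0045 -0.0019  0.0177]
219 213 231 [ 0.014  -0.0007 -0.0078]
217 213 235 [ 0.0163 -0.0006 -0.0143]
215 212 236 [ 0.0176  0.0008 -0.0191]
213 213 238 [ 0.016  -0.0004 -0.0233]
211 212 244 [ 0.0138 -0.0012 -0.0253]
209 212 245 [ 0.0117 -0.0036 -0.0275]
207 211 247 [ 0.0106 -0.0035 -0.0291]
205 211 248 [ 0.0085 -0.0041 -0.0306]
203 210 249 [ 0.0061 -0.0011 -0.0317]
201 210 243 [ 0.0029  0.0014 -0.0333]
199 209 243 [-0.0003  0.0026 -0.034 ]
197 208 243 [-0.0029  0.0055 -0.0357]
195 209 243 [-0.0067  0.003  -0.0357]
193 210 236 [-0.0112  0.003  -0.0359]
191 219 233 [-0.0158  0.004  -0.0357]
```

The ball and flat stakes are still hanging in their holes, shifted by at most 2 mm. I fit the stake's axis in the hand, using a sphere on the dome and a plane on the shank face.

```bash
cat >> h.py <<'E'
from scipy.optimize import least_squares
def fitstake(fw,fs,p,R):
    """sphere centre (55.1 mm above the foot) from wrist depth, shank face from scene depth; tool coords"""
    P=((cloud(fw).reshape(-1,3))-p)@R
    Q=P[(P[:,2]<-.02)&(P[:,2]>-.06)&(np.hypot(P[:,0],P[:,1])<.019)]
    s=least_squares(lambda c:np.linalg.norm(Q-c,axis=1)-.0509,[0,0,.015],loss="soft_l1",f_scale=.001)
    res=np.median(abs(s.fun))
    P=((cloud(fs).reshape(-1,3))-p)@R
    return s.x,res,len(Q),P
E
python3 - <<'E'
from h import *
from plant import arm
R=Ro.from_quat(arm.get_tcp_rot()).as_matrix(); p=np.array(arm.get_tcp_pos())
fw=pickle.load(open("w4.pkl","rb")); fs=pickle.load(open("f1.pkl","rb"))["scene"]
C,res,n,P=fitstake(fw,fs,p,R); print("sphere",C.round(4),res,n)
S=P[(P[:,2]>.022)&(P[:,2]<.066)&(abs(P[:,1])<.007)&(P[:,0]<0)&(P[:,0]>-.05)]
k=np.polyfit(S[:,2],S[:,0],1); r=S[:,0]-np.polyval(k,S[:,2]); ok=abs(r)<2*np.std(r); k=np.polyfit(S[ok,2],S[ok,0],1)
t=-np.arctan(k[0])-np.arctan(2.6/50); print("face",len(S),k,"std",r[ok].std(),"tilt",np.degrees(t))
for tt in (t,):
    up=np.array([np.sin(tt),0,-np.cos(tt)]); foot=C-.0551*up; print("up",up,"foot",foot.round(4),"pivot",(foot+.093*up).round(4),"apex",foot+.106*up)
    # check face distance from the axis, expect 6..8.6 mm
    d=S[ok]-foot; nx=np.array([np.cos(tt),0,np.sin(tt)]); h=d@up; print("face half width at h:",[(round(a,3),round(np.median((d@nx)[(h>a)&(h<a+.012)]),4)) for a in (0,.012,.024,.036) if ((h>a)&(h<a+.012)).any()])
# pad-constrained: rim centre should be x,y ~0
E
```

```text
sphere [-0.0157 -0.0009  0.014 ] 0.0004006416861872704 5142
face 72 [-0.45404113  0.00166501] std 0.0014024162240729727 tilt 21.443302972471773
up [ 0.36558035  0.         -0.93077978] foot [-0.0359 -0.0009  0.0653] pivot [-0.0019 -0.0009 -0.0212] apex [ 0.00286247 -0.00092647 -0.03333083]
face half width at h: [(0, np.float64(0.0082)), (0.012, np.float64(0.0082)), (0.024, np.float64(0.0086)), (0.036, np.float64(0.009))]
```

```bash
cat >> h.py <<'E'
def measure(tag,tool_ref=None):
    from plant import arm,imaging
    R=Ro.from_quat(arm.get_tcp_rot()).as_matrix(); p=np.array(arm.get_tcp_pos())
    fw=wrist(); fs=imaging.grab_frame("scene"); pickle.dump((fw,fs,p,R),open(tag+".pkl","wb"))
    C,res,n,_=fitstake(fw,fs,p,R)
    Cs=((R@C+p)-m0)@Rs.as_matrix()
    P=(cloud(fs).reshape(-1,3)-m0)@Rs.as_matrix()   # socket coords
    print("C socket",Cs.round(4),res,n)
    out=[]
    z0=Cs[2]-.0551
    for h in np.arange(0,.05,.01):
        Q=P[(P[:,2]>z0+h)&(P[:,2]<z0+h+.01)&(abs(P[:,0])<.02)&(abs(P[:,1])<.03)]
        if len(Q)>4: print("h",round(h,3),len(Q),"x",np.percentile(Q[:,0],[3,50,97]).round(4),"y+ face",np.percentile(Q[:,1],[50,90]).round(4),"exp half",round(6+2.6*(h+.005)/.05,2))
    return Cs
E
python3 - <<'E'
from h import *
from plant import arm
t=np.radians(21.4); foot=np.array([-.0359,-.0009,.0653])
Rn=Rt*Ro.from_euler('y',t); tgt=m0+ax*.025-Rn.apply(foot)
arm.command_gripper(0.0,120)
arm.movel(tgt,max_speed=.05,rot=Rn.as_quat())
print(arm.get_time(),arm.get_tcp_pos(),tgt,arm.get_ft_force(),arm.get_q())
measure("m1")
E
```

```text
9.8917 [0.48854367 0.04192873 0.16424021] [0.48831036 0.04258842 0.1647459 ] [ 1.03460816  0.62093426 -3.56048617] [-0.26464716 -0.3114163   1.96198568  0.47103793  1.53280027 -0.80535426]
C socket [-0.0003 -0.0016  0.0789] 0.00045624489103859855 5564
h 0.0 28 x [-0.0065 -0.0009  0.0044] y+ face [0.0056 0.0069] exp half 6.26
h 0.01 35 x [-0.0076 -0.0011  0.005 ] y+ face [0.0062 0.0073] exp half 6.78
h 0.02 39 x [-0.0081  0.0006  0.0058] y+ face [0.0064 0.0076] exp half 7.3
h 0.03 45 x [-0.0083 -0.0008  0.0065] y+ face [0.0071 0.0087] exp half 7.82
h 0.04 27 x [-0.008   0.0011  0.0078] y+ face [0.0077 0.0086] exp half 8.34
```

The shank is now parallel to the socket axis, about 1.5 mm low in y. I correct that and lower gently.

```bash
python3 - <<'E'
from h import *
from plant import arm
p=np.array(arm.get_tcp_pos()); sh=Rs.apply([.0005,.0016,0]); q=arm.get_tcp_rot()
arm.movel(p+sh,max_speed=.02); arm.hold(.3)
p1=np.array(arm.get_tcp_pos()); print((p1-p-sh).round(4))
t=p+sh
f0=np.array(arm.get_ft_force())
hit=arm.movel(t-ax*.045,max_speed=.05,force_limit=6)
p2=np.array(arm.get_tcp_pos()); print(hit,"went",((p1-p2)@ax).round(4),Rs.inv().apply(np.array(arm.get_ft_force())-f0).round(2),arm.get_time())
if not hit:
    hit=arm.movel(t-ax*.075,max_speed=.03,force_limit=6)
    p2=np.array(arm.get_tcp_pos()); print(hit,"went",((p1-p2)@ax).round(4),Rs.inv().apply(np.array(arm.get_ft_force())-f0).round(2),arm.get_time(),arm.get_opening())
measure("m2")
E
```

```text
[-0.  0.  0.]
False went 0.0447 [ 1.73 -0.49 -1.12] 11.5917
True went 0.0644 [ 4.37 -1.96 -3.59] 12.25 0.42564135646638834
C socket [ 0.0005 -0.0002  0.0152] 0.00045166991876607193 5609
h 0.01 25 x [-0.0178  0.0008  0.0181] y+ face [0.0297 0.0299] exp half 6.78
h 0.02 47 x [-0.019   0.0012  0.0183] y+ face [0.0295 0.0299] exp half 7.3
h 0.03 285 x [-0.0191  0.0039  0.0192] y+ face [0.0168 0.0292] exp half 7.82
h 0.04 188 x [-0.0187  0.0036  0.0189] y+ face [0.0127 0.0268] exp half 8.34
```

```bash
python3 - <<'E'
from h import *
from plant import arm
p=np.array(arm.get_tcp_pos()); arm.hold(.2)
f=lambda:Rs.inv().apply(np.array(arm.get_ft_force())).round(2)
print("rest",f(),Rs.inv().apply([0,0,-3.6]))
q=p.copy()
for i in range(5):
    hit=arm.movel(q-ax*.0015+Rs.apply([0,0,0]),max_speed=.015,force_limit=6); arm.hold(.1)
    q=np.array(arm.get_tcp_pos()); print(hit,((p-q)@ax).round(4),f())
    if hit or f()[2]>4: break
measure("m3"); print(arm.get_time())
E
```

```text
rest [ 2.23 -1.96 -8.56] [-1.06387274  0.         -3.43921136]
True 0.0013 [-0.74 -2.54  6.46]
C socket [ 0.0005 -0.0003  0.0141] 0.0004650561321327337 5635
h 0.01 21 x [-0.0151  0.0009  0.0194] y+ face [0.0298 0.0299] exp half 6.78
h 0.02 41 x [-0.0175  0.0027  0.019 ] y+ face [0.0293 0.0298] exp half 7.3
h 0.03 147 x [-0.0192  0.0038  0.0192] y+ face [0.0284 0.0297] exp half 7.82
h 0.04 346 x [-0.019   0.0032  0.0188] y+ face [0.0129 0.0266] exp half 8.34
12.9583
```

The taper carries it, with the collar about 9 mm off. I let go, back off and look.

```bash
python3 - <<'E'
from h import *
from plant import arm,imaging
arm.command_gripper(.8,60); arm.hold(.2)
p=np.array(arm.get_tcp_pos()); R=Ro.from_quat(arm.get_tcp_rot())
arm.movel(p-R.apply([0,0,.09]),max_speed=.15); print(arm.get_time(),arm.get_ft_force())
arm.command_gripper(0.0,60)
arm.move_ptp(m0+ax*.16,Rt.as_quat()); print(arm.get_time(),arm.get_opening())
fw=wrist(); fs=imaging.grab_frame("scene"); pickle.dump((fw,fs),open("m4.pkl","wb"))
for f in (fw,fs):
    P=(cloud(f).reshape(-1,3)-m0)@Rs.as_matrix()
    Q=P[(P[:,2]>.052)&(P[:,2]<.085)&(np.hypot(P[:,0],P[:,1])<.021)]
    Q=Q[Q[:,2]>np.percentile(Q[:,2],95)-.007]
    s=least_squares(lambda c:np.linalg.norm(Q-c,axis=1)-.0509,[0,0,.015],loss="soft_l1",f_scale=.001)
    print("sphere C",s.x.round(4),len(Q),np.median(abs(s.fun)),"collar off mm",1000*(s.x[2]-.0051),"rim mid",((Q.min(0)+Q.max(0))/2).round(4),"zmax",np.percentile(Q[:,2],99).round(4))
a=cv2.resize(fs["pixels"][180:320,140:280],(400,400),interpolation=cv2.INTER_CUBIC)
b=cv2.resize(fw["pixels"][70:270,150:350],(400,400),interpolation=cv2.INTER_CUBIC)
cv2.imwrite("pics/c5.png",np.hstack([a,b]))
E
```

```text
14.325 [-0.48393399 -0.38579513 -0.27447112]
15.4583 0.006591873276072398
sphere C [-0.0003 -0.0005  0.0128] 1755 0.00041039470395107247 collar off mm 7.719919411327578 rim mid [-0.0001 -0.      0.0611] zmax 0.0645
sphere C [-0.0012 -0.0008  0.0126] 413 0.0005948912588785993 collar off mm 7.464178191759853 rim mid [ 0.0002 -0.0001  0.0612] zmax 0.0648
```

View pics/c5.png

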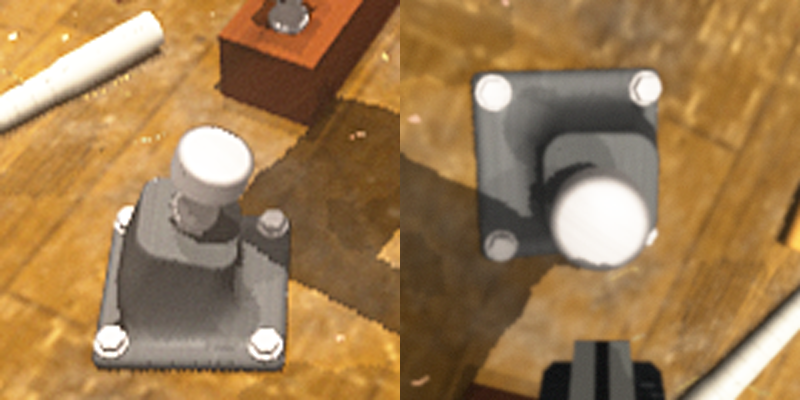

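The stake stands by itself, coaxial with the socket (scene crop (212,165)), with the collar about 7.6 mm off and the gripper closed above. Now I tap the dome along the axis.

```bash
python3 - <<'E'
from h import *
from plant import arm,imaging
h=lambda:((np.array(arm.get_tcp_pos())-m0)@ax).round(4)
f=lambda:Rs.inv().apply(np.array(arm.get_ft_force())).round(1)
arm.movel(m0+ax*.075,max_speed=.15,rot=Rt.as_quat()); print(h(),f(),arm.get_time())
for i in range(3):
    hit=arm.movel(m0+ax*.050,max_speed=.025,force_limit=25); print("tap",hit,h(),f(),arm.get_time())
    e=h()
    arm.movel(m0+ax*(e+.012),max_speed=.08)
    if e<.0575 and i>0: break
arm.movel(m0+ax*.16,max_speed=.15); print(f(),arm.get_time())
fw=wrist(); fs=imaging.grab_frame("scene")
for F in (fw,fs):
    P=(cloud(F).reshape(-1,3)-m0)@Rs.as_matrix()
    Q=P[(P[:,2]>.048)&(P[:,2]<.085)&(np.hypot(P[:,0],P[:,1])<.021)]
    Q=Q[Q[:,2]>np.percentile(Q[:,2],95)-.007]
    s=least_squares(lambda c:np.linalg.norm(Q-c,axis=1)-.0509,[0,0,.01],loss="soft_l1",f_scale=.001)
    print("sphere C",s.x.round(4),"collar off mm",1000*(s.x[2]-.0051),"zmax",np.percentile(Q[:,2],99).round(4))
E
```

```text
0.0754 [ 0.9 -0.2  1. ] 16.275
tap False 0.0502 [ 0.2 -0.3  0.3] 17.425
tap False 0.05 [-0.2 -0.2  0.2] 18.3667
[ 0.3 -0.5 -0.2] 19.4667
sphere C [-0.0003 -0.0005  0.0128] collar off mm 7.738401255247978 zmax 0.0648
sphere C [-0.0016 -0.0005  0.0126] collar off mm 7.538217977868836 zmax 0.0647
```

No contact was felt and the stake did not move. I use wrist depth to see where the shut fingertips really are.

```bash
python3 - <<'E'
from h import *
from plant import arm
R=Ro.from_quat(arm.get_tcp_rot()).as_matrix(); p=np.array(arm.get_tcp_pos()); print(((p-m0)@Rs.as_matrix()).round(4),arm.get_opening())
f=wrist(); P=(cloud(f).reshape(-1,3)-p)@R
Q=P[(np.hypot(P[:,0],P[:,1])<.04)&(P[:,2]<.03)&(P[:,2]>-.1)]
print(len(Q)); 
for lo in np.arange(-.08,.02,.008):
    S=Q[(Q[:,2]>lo)&(Q[:,2]<lo+.008)]
    if len(S): print(round(lo,3),len(S),S.min(0).round(4),S.max(0).round(4))
cv2.imwrite("pics/w5.png",f["pixels"])
E
```

```text
[-0.0005  0.0002  0.1587] -0.0023942296448149023
20270
-0.08 3660 [-0.0121 -0.0371 -0.08  ] [ 0.0152  0.037  -0.072 ]
-0.072 1241 [-0.0123 -0.0302 -0.072 ] [ 0.0149  0.0309 -0.064 ]
-0.064 890 [-0.0103 -0.0136 -0.064 ] [ 0.0126  0.0137 -0.056 ]
-0.056 699 [ 0.0066 -0.0137 -0.056 ] [ 0.0126  0.0136 -0.048 ]
-0.048 595 [ 0.0066 -0.0137 -0.048 ] [ 0.0123  0.0134 -0.04  ]
-0.04 491 [ 0.0065 -0.0134 -0.04  ] [ 0.0124  0.0134 -0.032 ]
-0.032 96 [ 0.0067 -0.0108 -0.032 ] [ 0.012   0.0115 -0.0279]
```

The shut tips are seen about 28 mm behind the nominal TCP, which explains the missed contact. I go further down, slowly and force-limited.

```bash
python3 - <<'E'
from h import *
from plant import arm,imaging
h=lambda:((np.array(arm.get_tcp_pos())-m0)@ax).round(4)
f=lambda:Rs.inv().apply(np.array(arm.get_ft_force())).round(1)
arm.movel(m0+ax*.052,max_speed=.15); print(h(),f(),arm.get_opening(),arm.get_time())
hit=arm.movel(m0+ax*.020,max_speed=.02,force_limit=5); c=h(); print("touch",hit,c,f(),arm.get_time())
if hit:
    for i in range(4):
        hit=arm.movel(m0+ax*(c-.014),max_speed=.02,force_limit=24); e=h(); print("tap",hit,e,f(),arm.get_time())
        arm.movel(m0+ax*(e+.008),max_speed=.06)
        if c-e>.006 and i>0: break
    arm.movel(m0+ax*.16,max_speed=.15)
fw=wrist(); fs=imaging.grab_frame("scene"); pickle.dump((fw,fs),open("m6.pkl","wb"))
for F in (fw,fs):
    P=(cloud(F).reshape(-1,3)-m0)@Rs.as_matrix()
    Q=P[(P[:,2]>.045)&(P[:,2]<.08)&(np.hypot(P[:,0],P[:,1])<.021)]
    Q=Q[Q[:,2]>np.percentile(Q[:,2],95)-.007]
    s=least_squares(lambda c:np.linalg.norm(Q-c,axis=1)-.0509,[0,0,.01],loss="soft_l1",f_scale=.001)
    print("sphere C",s.x.round(4),"collar off mm",1000*(s.x[2]-.0051),"zmax",np.percentile(Q[:,2],99).round(4))
print(arm.get_time())
E
```

```text
0.0528 [-0.5 -0.5  0.9] 0.0029294080545144386 20.4833
touch True 0.0345 [-0.3 -0.  -0.3] 21.4083
tap True 0.0308 [-2.5  1.3  9.8] 21.8167
tap True 0.0308 [-2.5  0.9 10.8] 22.65
tap True 0.0308 [-2.3  1.6 10.3] 23.4833
tap True 0.0308 [-3.3  0.8 10.9] 24.3167
sphere C [-0.0001 -0.0006  0.0052] collar off mm 0.06471261727251498 zmax 0.0569
sphere C [-0.001  -0.0006  0.005 ] collar off mm -0.14522934748545208 zmax 0.0569
25.6667
```

```bash
python3 - <<'E'
from h import *
fw,fs=pickle.load(open("m6.pkl","rb"))
cv2.imwrite("pics/fin.png",cv2.resize(fs["pixels"][110:320,140:350],(600,600),interpolation=cv2.INTER_CUBIC))
E
```

```text
(no output)
```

View pics/fin.png

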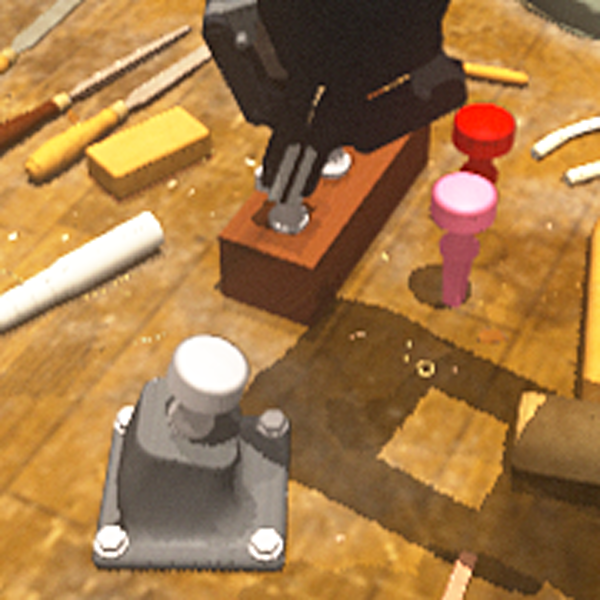

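The mushroom sits collar-down in the holder (crop (207,385)). The collars of the other two stakes are still on the block at (288,215) and (335,160), and the gripper is clear of everything.

```bash
python3 -c "
from plant import arm
print(arm.hand_in(), arm.get_time())"
```

```text
the job is handed in; nothing more can be done
the job is handed in; nothing more can be done
```

The job is handed in: the mushroom stake stood free in the socket with its collar about 7.6 mm off, then was tapped down until the collar seated (measured 0 mm off); the transfer shifted the ball and flat stakes by up to 2 mm, most likely by brushing them, but both are still in the block.

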